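Hold a belt tensioner back with the square key

TASK

I am about to slip a new belt on the little belt drive. Take the larger T-handled square key from the wooden stand, use it to turn the tensioner's lock screw a full quarter turn anticlockwise, then put the same key fully on the tensioner's pivot square, turn it clockwise against the spring until the arm's pointer stands between the two black lines on the scale, and keep holding it there: finish with the key in your grip on the square and the arm held back. Leave the smaller key and everything else as it is.

Things in the scene. Friction and masses are not known exactly. Their poses are not given: they have to be found in the camera images.
- belt_drive: belt drive unit, fixed: grey plate 165 (x) x 245 (y) x 8 mm on 50 mm legs, plate top 58 mm up, two toothed pulleys on its -x half (tops 92 mm up). Origin on the table under the plate's centre. On its +x half stand two 16 mm steel squares: the tensioner's pivot square near the middle (24, -20 mm), the lock screw's square beyond it (60, 11 mm). The white scale with two black lines lies towards -y
- tension_boss (a point): centre of the top of the tensioner's pivot square: 16 mm square, top bevelled by 2 mm, upper 26 mm free, top 104 mm above the table. It turns with the arm; its faces are parallel to this frame's x and y; y points along the arm to its idler roller, z up
- lock_head (a point): centre of the top of the lock screw's square: 16 mm square, top bevelled by 2 mm, upper 32 mm free, top 104 mm above the table. It turns with the screw; faces parallel to this frame's x and y; y points along the steel dog (34 mm long) at the screw's foot, z up
- lock (a joint): turn of the captive lock screw about its upright axis, rad, anticlockwise from above positive: 0 to 0.1 at the start (locked: its dog points at the arm's side and stops the arm), 1.6 is the end stop (released, dog turned away). Slight friction (0.08 N m); it stays where it is left and does not rise
- tensioner (a joint): turn of the sprung tensioner arm about the pivot square's axis, rad, clockwise from above positive: 0 at rest, stop at 0.75; the pointer is between the two black lines from 0.50 to 0.70. The spring resists with about 0.15 N m at rest, 0.27 N m at 0.6, and swings the arm back when let go. The lock's dog blocks the arm until the lock screw is turned
- pointer_tip (a point): tip of the slender steel pointer on the arm's tail, 83 mm from the pivot axis, just above the scale
- key: larger T-handled square key, loose, 0.13 to 0.21 kg, 105 mm high: square collar 27 x 27 x 24 mm at the foot, 14 mm round shank, black T-handle. Origin at the centre of the foot, z up the shank. In the foot is a square socket 18.5 mm wide (sides along x and y, 3 mm bevel at the mouth), 16 mm deep: fully on a square, the foot is 88 mm above the table. It stands upright in one of the stand's pockets
- small_key: the smaller T-handled key, loose: total height 90 mm, collar 19 mm, shank 9 mm, handle 46 x 13 x 20 mm; its 10.5 mm socket does not fit here. Origin at the foot. It starts in the other pocket and stays there
- key_stand: fixed wooden block 66 x 150 x 40 mm (long along y) with two 29.5 mm square pockets 28 mm deep at y = +40 and -40 mm from its middle; the keys' handles lie along the block's y. Origin under its centre
- bearing: bystander: steel ball bearing, 47 mm across, 14 mm high, beside the drive; leave alone
- nut_m20_0: bystander: large hex nut, 36 mm across, 16 mm high, beside the drive; leave alone
- spacer_1: bystander: turned steel spacer, 25 mm diameter, 35 mm high, beside the drive; leave alone
- bolt_m14_0: bystander: hex bolt, 80 mm long, lying; leave alone
- hex_key_0: bystander: black hex key, 93 mm long, lying; leave alone
- tape_roll: bystander: roll of brown tape, 108 mm across, 24 mm high; leave alone
- screwdriver_yellow: bystander: screwdriver with yellow handle, 185 mm long, lying; leave alone
- key_handle (a point): centre of the larger key's T-handle, 92 mm above its foot; the handle is 66 mm long (along the key's y), 18 mm thick (along x), 26 mm high. On a square the key has about 0.17 rad of play either way before it drives it, up to about 0.3 rad under load
Not all that is in view belongs to the job. Leave any orange or red look-alike of the key alone.

How it is judged:
By the outcome, as a careful person would: the job done as asked, in the order asked, and still so for the second after the job is handed in, while the arm keeps its last pose, push and grip.
It also fails if it takes over 51 s, if anything falls off the work surface, if the arm or the gripper's body presses on something with over 40 N, if the wrist force passes 120 N, or if a joint passes its speed limit or range.

ROBOT

A 6-joint arm with a two-finger parallel gripper is mounted at the origin on a cart in front of the work surface, level with it; the furniture and walls round the work are solid. World frame = base frame: x ahead of the robot, y to its left, z up, the work surface at z = 0. Lengths are in m, angles in degrees, forces in N, time in s.
With the tool pointing down it reaches from about 0.275 to 0.85 m from the base axis. Payload 19 kg.
Tool frame: the origin (TCP) lies midway between the tips of the shut fingers; the grasp point (between the pads) lies behind it (env.grip_depth is the z of the grasp point in the tool frame, in m); z points along the fingers, y is the line along which they close (so a half turn about z gives the same grasp; the last joint's range is limited). The gripper opens to 85 mm and grips with 20 to 120 N. Pads are 22 mm wide; open, the fingers measure 114 mm over their backs; the gripper's body (76 mm by 85 mm) begins 54 mm behind the grasp point. The pads swing forward as they close: fully open they stand 13 mm farther back than shut.
Start: joints at [57.926, 8.623, 82.357, -0, 89.026, -7.678], TCP at [0.238, 0.524, 0.231] pointing down, gripper open.
Joint ranges: [-160.23, 160.23], [-39.13, 120.54], [6.94, 153.29], [-79.49, 259.48], [9.18, 160.14], [-161.06, 161.06]. Speed limits (degrees/s): [108.29, 108.29, 127.2, 172.46, 172.46, 172.46].

INTERFACE

Orientations are given as a 3x3 rotation matrix whose columns are the frame's x, y, z axes.
In Python, from station import env, cams gives the robot as it stands.
- The arm moves only by the tool step_arm, never from a script. Its argument "increments" is a list of rows, each an object with "slide": the shift along the tool's x, y, z in cm, a list of three; "dr": the turn, a rotation vector about the tool's x, y, z in rad, a list of three. In form: [{"slide": [dx, dy, dz], "dr": [wx, wy, wz]}, ...]. A call has 1 to 5 rows; each row shifts and turns the commanded pose from where the row before left it, along the tool's axes as they then stand; what a row does not reach is not made up. A row lasts 1/8 s, in which the tool goes at most 62.5 mm and 10.7 degrees, less where a joint would pass 70% of its speed; a pose out of reach is approached as far as the arm can. A call with a gripper value outside its range is refused whole. "gripper" is the opening, from 0 (shut) to 1 (fully open), set as the call begins (left out, the last holds). The fingers move at their own pace and stop on an object; "grip_force" is the grip in N (left out, the last holds). Time passes only in rows, so rows that do not move let the fingers close. It gives the time, the measured TCP pose, the force, the opening and the grip force at its end, in the units of the state.
- env.sense(): the state, without advancing time (a new reading comes with each control period).
- cams.get_image(name): name is "side" or "top"; returns the picture (480x640x3 uint8, red, green, blue); there is no depth.
- cams.camera_params(name): a dict with "fx", "fy", "cx", "cy" (pixels), "T" (4x4, takes a point from camera to world coordinates). Camera axes: x right, y up, looking along -z (the intrinsics and any distortion apply to the point x, -y, -z); pixel columns grow to the right and rows downward; lengths in m; the calibration is good to about 2 mm. A picture is of the moment at which its call begins. camera_params takes no time and is no camera call.
- env.close_job(): hands the job in; it is judged then, once.
Trained networks look in the newest picture that a camera, given by its name, has taken for a name from the list of things; names that differ only in an ending like _2 or _b are one class to them, and where a whole thing is asked for, a point or a joint stands for the part that bears it (a point fixed in the world has none). Each returns a list of dicts, best first, with "conf" (0 to 1); they miss things now and then, are a little off and sometimes report something else, mostly with a low value. They report only what shows in the picture. A call takes as long as a camera call. They do not tell look-alikes from the thing itself.
- cams.regions_of(camera, thing): "pixels" (480x640 bool, what is visible of it) and "bbox" ([centre column, centre row, width, height] in pixels, round what is visible of it).
The state is a dict: "time": time; "qpos": joint angles; "qd": joint speeds; "joint_torque": joint torques, N m; "ee_pos": TCP position; "orientation": TCP orientation; "wrist_force": force on the tool from outside, world axes, zero at the start; "ft_torque": the same for the moment, N m; "gripper_width": finger opening in m; "grasp_force": force on a finger pad.
Only numpy, scipy, OpenCV 4.12 (cv2) and the standard library are available. Lean on these libraries where they do the work, as an engineer would, in place of code of your own. Each camera call takes 0.05 s, during which the arm holds its last target. There are 200 camera calls.

## Working session

There is one attempt and no reset: what is moved stays moved. The work goes in short steps, Python scripts to look and compute and a tool call to move; the robot and the scene stay as the last step left them, time stands still between calls to the robot, and variables do not carry over. Pictures are saved under pics/ and viewed, at most 10 in all, crops included, and the job is handed in when it is done.

Besides the shell and the picture viewer there is one more tool, called after ">>>" as name([rows], argument=value, ...), one row to a line, values as JSON. step_arm: Moves the arm, as the interface text tells. Its arguments: {"type":"object","properties":{"increments":{"type":"array","items":{"type":"object","properties":{"slide":{"type":"array","items":{"type":"number"}},"dr":{"type":"array","items":{"type":"number"}}}}},"gripper":{"type":"number"},"grip_force":{"type":"number"}},"required":["increments"]}

```bash
mkdir -p pics
python3 - <<'E'
from station import env, cams
import cv2, numpy as np
for n in ("top","side"):
    im=cams.get_image(n); cv2.imwrite(f"pics/{n}0.png",im[:,:,::-1])
    p=cams.camera_params(n); print(n,{k:(np.round(v,4).tolist() if k=="T" else v) for k,v in p.items()})
    for t in ("key","small_key","key_stand","belt_drive","tension_boss","lock_head","key_handle","pointer_tip"):
        r=cams.regions_of(n,t); print(t,[(round(d["conf"],2),np.round(d["bbox"]).tolist()) for d in r[:3]])
s=env.sense(); print(s, env.grip_depth)
E
```

```text
top {'fx': 441.2503822015785, 'fy': 441.2503822015785, 'cx': 313.3368092715003, 'cy': 238.28332188077155, 'T': [[0.0114, 0.9964, -0.0845, 0.4211], [-0.9999, 0.0105, -0.011, 0.2141], [-0.0101, 0.0846, 0.9964, 1.0729], [0.0, 0.0, 0.0, 1.0]]}
key [(0.68, [480.0, 235.0, 33.0, 25.0]), (0.64, [349.0, 211.0, 35.0, 16.0]), (0.52, [398.0, 235.0, 29.0, 16.0])]
small_key [(0.57, [432.0, 240.0, 25.0, 8.0])]
key_stand []
belt_drive [(0.79, [266.0, 276.0, 108.0, 80.0])]
tension_boss [(0.71, [269.0, 263.0, 58.0, 27.0])]
lock_head [(0.61, [407.0, 238.0, 67.0, 35.0]), (0.48, [258.0, 251.0, 13.0, 18.0]), (0.45, [434.0, 241.0, 26.0, 9.0])]
key_handle [(0.93, [483.0, 235.0, 34.0, 16.0]), (0.85, [350.0, 212.0, 28.0, 19.0]), (0.7, [399.0, 234.0, 31.0, 9.0])]
pointer_tip [(0.6, [272.0, 262.0, 59.0, 27.0]), (0.46, [409.0, 237.0, 71.0, 33.0])]
side {'fx': 587.9948858049651, 'fy': 587.9948858049651, 'cx': 329.5116424376388, 'cy': 239.6622037307139, 'T': [[-0.9894, 0.0635, -0.1303, 0.3235], [-0.1446, -0.3739, 0.9161, 1.4332], [0.0095, 0.9253, 0.3792, 0.5941], [0.0, 0.0, 0.0, 1.0]]}
key [(0.78, [345.0, 199.0, 1
[... 678 characters left out ...]
0e+01, -7.67789639e+00]), 'qd': array([ 0.09933727,  0.0916189 , -0.00074626, -0.0006373 , -0.01870784,
        0.0260636 ]), 'joint_torque': array([ 1.56562573e-04, -7.12796187e+01, -5.71056569e+01, -3.80586084e-05,
        1.28626809e-03,  6.70955455e-05]), 'ee_pos': array([0.23749342, 0.52364113, 0.23126849]), 'orientation': array([[-9.10719327e-01,  4.13025791e-01, -5.92719545e-05],
       [ 4.13025794e-01,  9.10719326e-01, -5.34940741e-05],
       [ 3.18856822e-05, -7.31989333e-05, -9.99999997e-01]]), 'wrist_force': array([ 0.07577195,  0.13788408, -0.40092111]), 'ft_torque': array([ 0.04303354, -0.02692901, -0.01937255]), 'grasp_force': 0.0, 'gripper_width': 0.0852518510995276} -0.0187
```

Run:
```python
import cv2, numpy as np
t=cv2.imread("pics/top0.png"); s=cv2.imread("pics/side0.png")
a=cv2.resize(t[185:335,190:510],(800,375),interpolation=cv2.INTER_CUBIC)   # x2.5
b=cv2.resize(s[170:370,240:440],(600,600),interpolation=cv2.INTER_CUBIC)
cv2.imwrite("pics/a.png",a); cv2.imwrite("pics/b.png",b)
```

```text
(no output)
```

View pics/a.png

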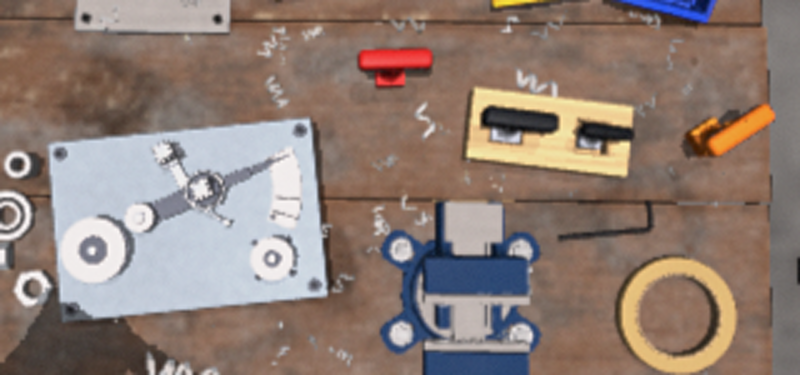

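View pics/b.png

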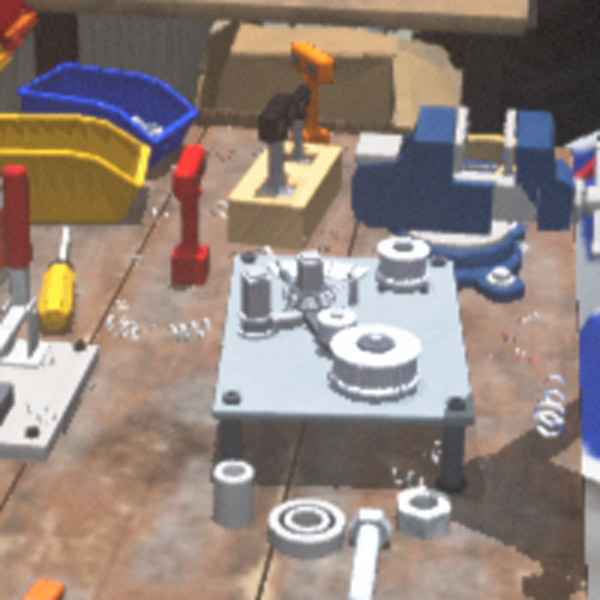

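View pics/top0.png

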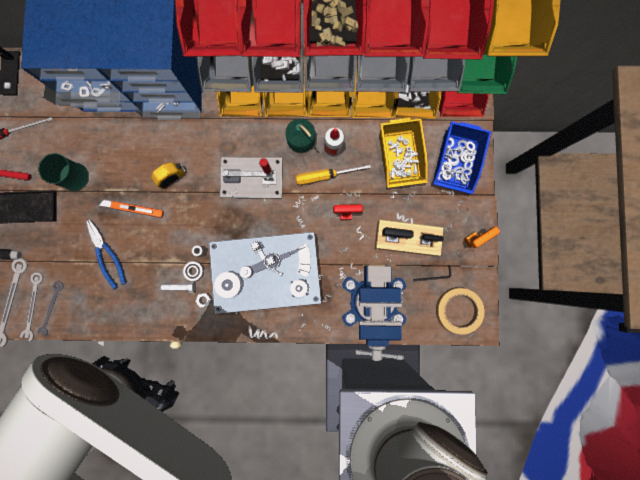

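The top view shows the drive plate at about (265,275), the stand at (410,237) with the larger key on the left at (398,234), and the smaller key at (432,240). The red (349,211) and orange (483,236) keys are look-alikes. The vise at (377,300) is an obstacle. Next I'll zoom in on the squares and the key.

```bash
cat > h.py <<'E'
import numpy as np, cv2
from station import env, cams
def proj(n,P):
    c=cams.camera_params(n); T=np.linalg.inv(c["T"]); q=np.atleast_2d(P)@T[:3,:3].T+T[:3,3]
    return np.c_[c["cx"]+c["fx"]*q[:,0]/-q[:,2], c["cy"]+c["fy"]*q[:,1]/q[:,2]]
def back(n,uv,z):
    c=cams.camera_params(n); uv=np.atleast_2d(uv).astype(float)
    d=np.c_[(uv[:,0]-c["cx"])/c["fx"],-(uv[:,1]-c["cy"])/c["fy"],-np.ones(len(uv))]@c["T"][:3,:3].T; o=c["T"][:3,3]
    return o+d*((z-o[2])/d[:,2])[:,None]
E
python3 - <<'E'
from h import *
t=cv2.imread("pics/top0.png"); s=cv2.imread("pics/side0.png")
k=8
A=cv2.resize(t[235:285,240:290],(400,400),interpolation=cv2.INTER_CUBIC)
B=cv2.resize(s[250:300,310:360],(400,400),interpolation=cv2.INTER_CUBIC)
C=cv2.resize(t[217:259,373:448],(600,336),interpolation=cv2.INTER_CUBIC)[:200*2,:]
cv2.imwrite("pics/c.png",np.hstack([A,B])); 
u=lambda x,y:((np.array([x,y])+.5)/2.5-.5+[190,185])
pl=[u(48,147),u(312,118),u(328,295),u(63,320)]
print(np.round(back("top",pl,.058),4)); 
st=[u(474,87),u(634,105),u(628,177),u(466,160)]
print(np.round(back("top",st,.040),4))
print("pivot,lock",np.round(back("top",[u(203,185),u(165,150)],.104),4))
E
```

```text
[[0.4925 0.4666 0.058 ]
 [0.5219 0.2228 0.058 ]
 [0.3599 0.2064 0.058 ]
 [0.3344 0.4479 0.058 ]]
[[ 0.5547  0.0707  0.04  ]
 [ 0.5391 -0.0793  0.04  ]
 [ 0.4714 -0.0728  0.04  ]
 [ 0.4857  0.0783  0.04  ]]
pivot,lock [[0.4572 0.3176 0.104 ]
 [0.4877 0.3517 0.104 ]]
```

View pics/c.png

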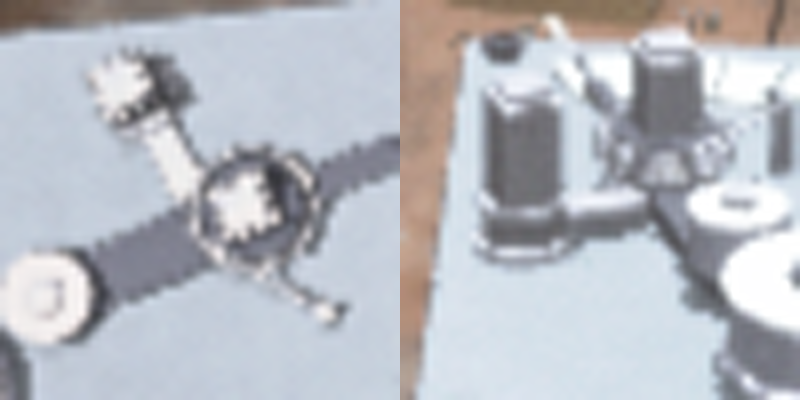

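Crop c shows the lock square's top at about px (254.8,245.4) with its dog running down-right towards the arm. The pivot top is at about (270.2,260.6). In the side view the same tops are at (325,261) and (342.6,255). I'll fit these jointly.

Run:
```python
from h import *
from scipy.optimize import least_squares
u=lambda x,y:((np.array([x,y])+.5)/2.5-.5+[190,185]); b=lambda x,y:((np.array([x,y])+.5)/3-.5+[240,170])
c8=lambda x,y:((np.array([x,y])+.5)/8-.5+[240,235]); s8=lambda x,y:((np.array([x-400,y])+.5)/8-.5+[310,250])
X,Y=.0825,.1225
L=[([X,Y,.058],u(48,147),"top"),([X,-Y,.058],u(312,118),"top"),([-X,-Y,.058],u(328,295),"top"),([-X,Y,.058],u(63,320),"top"),
([.024,-.02,.104],c8(245,208),"top"),([.06,.011,.104],c8(122,87),"top"),
([.024,-.02,.104],s8(664,43),"side"),([.06,.011,.104],s8(522,92),"side"),([X,Y,.058],b(214,413),"side"),([-X,Y,.058],b(472,415),"side")]
def W(p,l): c,s=np.cos(p[2]),np.sin(p[2]); return np.array([p[0]+c*l[0]-s*l[1],p[1]+s*l[0]+c*l[1],l[2]])
for sel in (["top"],["top","side"]):
    f=lambda p:np.concatenate([proj(n,W(p,l))[0]-uv for l,uv,n in L if n in sel])
    r=least_squares(f,[.427,.336,.11],loss="soft_l1"); p=r.x; print(p, np.round(f(p).reshape(-1,2),1).tolist())
    print("piv",W(p,[.024,-.02,.104]),"lock",W(p,[.06,.011,.104]))
piv=W(p,[.024,-.02,.104]);lk=W(p,[.06,.011,.104])
def ang(a,o): d=a-o; return np.round([np.degrees(np.arctan2(d[1],d[0])),np.hypot(d[0],d[1])*1e3],1)
print("pointer",ang(back("top",u(285,153),.066)[0],piv),"idler .08",ang(back("top",c8(48,298),.085)[0],piv))
print("dog mid top",[ang(back("top",c8(178,165),z)[0],lk) for z in (.064,.07)],"side",[ang(back("side",s8(610,207),z)[0],lk) for z in (.064,.07)],"lock->piv",ang(piv,lk))
# stand
St=[([.033,.075,.04],u(474,87),"top"),([.033,-.075,.04],u(634,105),"top"),([-.033,-.075,.04],u(628,177),"top"),([-.033,.075,.04],u(466,160),"top")]
f=lambda p:np.concatenate([proj(n,W(p,l))[0]-uv for l,uv,n in St])
q=least_squares(f,[.51,0,-.1]).x; print("stand",q,np.round(f(q).reshape(-1,2),1).tolist()); 
k=W(q,[0,.04,.0]);print("key",k)
m=[d for d in cams.regions_of("top","key_handle")]
for d in m: print(d["conf"],np.round(d["bbox"],1))
K=np.array([W(q,[0,.04,.117])+0,W(q,[0,.073,.117]),W(q,[0,.007,.117])]); print("handle top px crop a",((proj("top",K)-[190,185]+.5)*2.5-.5).round(0))
print("key side px crop b",((proj("side",np.array([W(q,[0,.04,.104])]))-[240,170]+.5)*3-.5).round(0))
print("vise", [ (z,back("top",[u(425,258),u(470,203)],z)[:,:2].round(3).tolist()) for z in (.1,.14)], [(z,back("side",b(415,110),z)[0,:2].round(3).tolist(),back("side",b(358,135),z)[0,:2].round(3).tolist()) for z in (.1,.14,.18)])
```

```text
[0.42734264 0.33600453 0.1107856 ] [[-0.1, -1.4], [-0.2, -0.4], [0.6, 0.5], [-0.3, 1.1], [0.1, -0.1], [0.0, 0.1]]
piv [0.45340669 0.31878056 0.104     ] lock [0.48575867 0.35357064 0.104     ]
[0.42753732 0.33665487 0.11069463] [[-0.3, -1.5], [-0.5, -0.5], [0.3, 0.4], [-0.6, 1.1], [-0.2, -0.2], [-0.3, 0.0], [0.2, -1.5], [0.1, -1.9], [-0.6, -2.0], [1.0, -0.5]]
piv [0.45359981 0.31942853 0.104     ] lock [0.48595494 0.35421567 0.104     ]
pointer [-64.1  80.4] idler .08 [114.5  61.8]
dog mid top [array([-149.6,   22.5]), array([-148.3,   23.2])] side [array([-153.7,   24. ]), array([175.8,  23.2])] lock->piv [-132.9   47.5]
stand [ 0.51271202 -0.00076484 -0.09927535] [[0.1, 0.7], [-0.3, 0.4], [-0.3, -0.4], [0.5, -0.7]]
key [0.51667651 0.03903821 0.        ]
0.93 [482.8 234.8  34.   16.2]
0.85 [349.5 211.9  27.8  19.4]
0.7 [398.9 233.8  30.6   9.4]
handle top px crop a [[523. 119.]
 [485. 115.]
 [561. 124.]]
key side px crop b [[276. 115.]]
vise [(0.1, [[0.396, 0.122], [0.444, 0.083]]), (0.14, [[0.397, 0.126], [0.443, 0.088]])] [(0.1, [0.403, -0.006], [0.445, 0.066]), (0.14, [0.396, 0.111], [0.435, 0.176]), (0.18, [0.39, 0.227], [0.425, 0.287])]
```

```bash
cat >> h.py <<'E'
from scipy.spatial.transform import Rotation as Ro
def plan(xyz,yaw,n,start=None):
    """rows to TCP xyz (m), tool y at angle yaw (deg), pointing down, in n rows"""
    s=env.sense(); P=np.array(s["ee_pos"]); R=Ro.from_matrix(s["orientation"])
    if start: P=np.array(start[0]); R=down(start[1])
    T=down(yaw); xyz=np.array(xyz); P0=P.copy(); tot=(R.inv()*T).as_rotvec()
    for i in range(n):
        w=np.round(tot/n,3); d=np.round(R.inv().apply(P0+(xyz-P0)*(i+1)/n-P)*100,2)
        print(f"{i+1}: slide {d.tolist()} dr {w.tolist()}"+(" !!" if np.linalg.norm(d)>6.2 or np.linalg.norm(w)>.186 else ""))
        P=P+R.apply(d/100); R=R*Ro.from_rotvec(w)
def down(yaw):
    a=np.radians(yaw); y=np.array([np.cos(a),np.sin(a),0]); z=np.array([0,0,-1.]); return Ro.from_matrix(np.c_[np.cross(y,z),y,z])
def st():
    s=env.sense(); o=s["orientation"]; print("t",s["time"],"p",np.round(s["ee_pos"],4),"yaw",round(np.degrees(np.arctan2(o[1,1],o[0,1])),1),"q",np.round(s["qpos"],1),"F",np.round(s["wrist_force"],1),"M",np.round(s["ft_torque"],2),"w",round(s["gripper_width"],4),"g",s["grasp_force"])
E
python3 -c "
from h import *
plan([.517,.039,.19],-5.7,10)"
```

```text
1: slide [-4.55, -3.26, 0.41] dr [-0.0, 0.0, 0.124]
2: slide [-4.91, -2.67, 0.42] dr [-0.0, 0.0, 0.124]
3: slide [-5.21, -2.04, 0.41] dr [-0.0, 0.0, 0.124]
4: slide [-5.42, -1.39, 0.41] dr [-0.0, 0.0, 0.124]
5: slide [-5.55, -0.7, 0.41] dr [-0.0, 0.0, 0.124]
6: slide [-5.59, -0.01, 0.42] dr [-0.0, 0.0, 0.124]
7: slide [-5.56, 0.68, 0.41] dr [-0.0, 0.0, 0.124]
8: slide [-5.42, 1.37, 0.41] dr [-0.0, 0.0, 0.124]
9: slide [-5.22, 2.02, 0.42] dr [-0.0, 0.0, 0.124]
10: slide [-4.92, 2.65, 0.41] dr [-0.0, 0.0, 0.124]
```

>>> step_arm([
  {"slide": [-4.55, -3.26, 0.41], "dr": [0, 0, 0.124]},
  {"slide": [-4.91, -2.67, 0.42], "dr": [0, 0, 0.124]},
  {"slide": [-5.21, -2.04, 0.41], "dr": [0, 0, 0.124]},
  {"slide": [-5.42, -1.39, 0.41], "dr": [0, 0, 0.124]},
  {"slide": [-5.55, -0.7, 0.41], "dr": [0, 0, 0.124]},
], gripper=0.6, grip_force=80)

```text
time: 1.58
ee_pos: [0.3778, 0.2797, 0.2108]
orientation: [[-0.498, 0.867, 0.0], [0.867, 0.498, 0.0], [-0.0, 0.0, -1.0]]
wrist_force: [0.9, -0.2, 0.4]
gripper_width: 0.0512
grasp_force: 0.0
```

>>> step_arm([
  {"slide": [-5.59, -0.01, 0.42], "dr": [0, 0, 0.124]},
  {"slide": [-5.56, 0.68, 0.41], "dr": [0, 0, 0.124]},
  {"slide": [-5.42, 1.37, 0.41], "dr": [0, 0, 0.124]},
  {"slide": [-5.22, 2.02, 0.42], "dr": [0, 0, 0.124]},
  {"slide": [-4.92, 2.65, 0.41], "dr": [0, 0, 0.124]},
])

```text
time: 2.2
ee_pos: [0.5177, 0.0372, 0.1901]
orientation: [[0.099, 0.995, 0.001], [0.995, -0.099, -0.0], [0.0, 0.001, -1.0]]
wrist_force: [1.1, 1.4, 0.4]
gripper_width: 0.051
grasp_force: 0.0
```

Run:
```python
from h import *
st(); t=cams.get_image("top"); s=cams.get_image("side"); st()
A=cv2.resize(t[200:270,360:460],(400,280),interpolation=cv2.INTER_CUBIC)
B=cv2.resize(s[120:270,280:400],(320,400),interpolation=cv2.INTER_CUBIC)
o=np.zeros((400,720,3),np.uint8); o[:280,:400]=A; o[:,400:]=B; cv2.imwrite("pics/d.png",o[:,:,::-1])
plan([.5167,.039,.085],-5.7,3)
```

```text
t 2.2 p [0.5177 0.0372 0.1901] yaw -5.7 q [-4.4  2.9 93.4  0.  83.7  1.3] F [1.1 1.4 0.4] M [0.04 0.02 0.03] w 0.051 g 0.0
t 2.3 p [0.5185 0.035  0.1892] yaw -5.9 q [-4.6  3.1 93.3 -0.1 83.6  1.3] F [-0.8  0.9 -1. ] M [-0.01  0.02 -0.02] w 0.0513 g 0.0
1: slide [0.13, -0.07, 3.47] dr [-0.0, 0.0, -0.001]
2: slide [0.13, -0.07, 3.48] dr [-0.0, 0.0, -0.001]
3: slide [0.13, -0.08, 3.47] dr [-0.0, 0.0, -0.001]
```

View pics/d.png

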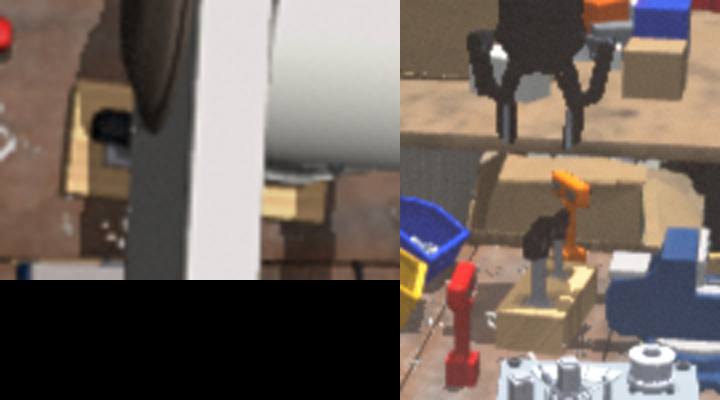

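The gripper sits above the larger key. Its fingers (crop columns 505 and 572) straddle the handle at 540.

>>> step_arm([
  {"slide": [0, 0, 3], "dr": [0, 0, 0]},
  {"slide": [0, 0, 3], "dr": [0, 0, 0]},
  {"slide": [0, 0, 2], "dr": [0, 0, 0]},
  {"slide": [0, 0, 0], "dr": [0, 0, 0]},
])

```text
time: 2.8
ee_pos: [0.5162, 0.0394, 0.109]
orientation: [[0.094, 0.996, -0.002], [0.996, -0.094, 0.0], [-0.0, -0.002, -1.0]]
wrist_force: [0.1, 0.1, 0.1]
gripper_width: 0.0509
grasp_force: 0.0
```

Run:
```python
from h import *
st(); plan([.5167,.039,.087],-5.7,1)
```

```text
t 2.8 p [0.5162 0.0394 0.109 ] yaw -5.4 q [-4.2  6.2 99.6 -0.  74.3  1.2] F [0.1 0.1 0.1] M [-0.01  0.01 -0.03] w 0.0509 g 0.0
1: slide [-0.03, 0.06, 2.2] dr [-0.002, 0.0, 0.005]
```

>>> step_arm([
  {"slide": [0, 0, 2.3], "dr": [0, 0, 0]},
  {"slide": [0, 0, 0], "dr": [0, 0, 0]},
])

```text
time: 3.05
ee_pos: [0.5166, 0.0392, 0.087]
orientation: [[0.095, 0.996, -0.001], [0.996, -0.095, 0.0], [-0.0, -0.001, -1.0]]
wrist_force: [0.2, -0.0, 0.2]
gripper_width: 0.0513
grasp_force: 0.0
```

>>> step_arm([
  {"slide": [0, 0, 0], "dr": [0, 0, 0]},
  {"slide": [0, 0, 0], "dr": [0, 0, 0]},
  {"slide": [0, 0, 0], "dr": [0, 0, 0]},
  {"slide": [0, 0, 0], "dr": [0, 0, 0]},
], gripper=0, grip_force=90)

```text
time: 3.55
ee_pos: [0.5176, 0.039, 0.0883]
orientation: [[0.095, 0.995, 0.002], [0.995, -0.095, -0.0], [0.0, 0.002, -1.0]]
wrist_force: [0.3, -0.8, 7.3]
gripper_width: 0.0167
grasp_force: 88.2
```

>>> step_arm([
  {"slide": [0, 0, -2], "dr": [0, 0, 0]},
  {"slide": [0, 0, -3], "dr": [0, 0, 0]},
  {"slide": [0, 0, -4], "dr": [0, 0, 0]},
  {"slide": [0, 0, -3], "dr": [0, 0, 0]},
  {"slide": [0, 0, 0], "dr": [0, 0, 0]},
])

```text
time: 4.18
ee_pos: [0.5178, 0.039, 0.2097]
orientation: [[0.095, 0.995, 0.004], [0.995, -0.095, -0.0], [0.0, 0.004, -1.0]]
wrist_force: [0.1, 0.5, -2.2]
gripper_width: 0.0168
grasp_force: 88.5
```

Run:
```python
from h import *
st(); plan([.4858,.354,.207],29.5,7)
cv2.imwrite("pics/e.png",cv2.resize(cams.get_image("side")[120:280,280:440],(480,480),interpolation=cv2.INTER_CUBIC)[:,:,::-1])
```

```text
t 4.175 p [0.5178 0.039  0.2097] yaw -5.4 q [-4.2  2.3 91.8 -0.  85.7  1.2] F [ 0.1  0.5 -2.2] M [ 0.03  0.02 -0.01] w 0.0168 g 88.53744149208069
1: slide [4.44, -0.88, 0.04] dr [0.001, 0.0, -0.087]
2: slide [4.49, -0.5, 0.03] dr [0.001, 0.0, -0.087]
3: slide [4.52, -0.1, 0.04] dr [0.001, 0.0, -0.087]
4: slide [4.52, 0.3, 0.03] dr [0.001, 0.0, -0.087]
5: slide [4.47, 0.68, 0.04] dr [0.001, 0.0, -0.087]
6: slide [4.39, 1.07, 0.03] dr [0.001, 0.0, -0.087]
7: slide [4.29, 1.45, 0.04] dr [0.001, 0.0, -0.087]
```

View pics/e.png

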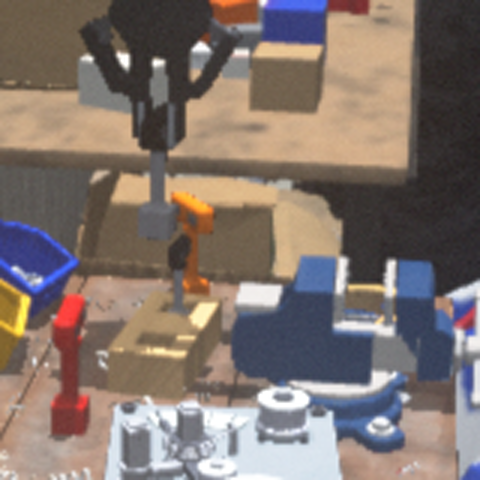

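The larger key is lifted clear and hangs upright (collar at crop (157,218)). The small key is still in its pocket. Next I move it over the lock square.

>>> step_arm([
  {"slide": [4.44, -0.88, 0], "dr": [0, 0, -0.087]},
  {"slide": [4.49, -0.5, 0], "dr": [0, 0, -0.087]},
  {"slide": [4.52, -0.1, 0], "dr": [0, 0, -0.087]},
  {"slide": [4.52, 0.3, 0], "dr": [0, 0, -0.087]},
  {"slide": [4.47, 0.68, 0], "dr": [0, 0, -0.087]},
])

```text
time: 4.85
ee_pos: [0.4933, 0.2654, 0.2058]
orientation: [[-0.336, 0.942, -0.002], [0.942, 0.336, -0.001], [-0.0, -0.002, -1.0]]
wrist_force: [0.9, -0.6, -1.1]
gripper_width: 0.0164
grasp_force: 88.4
```

>>> step_arm([
  {"slide": [4.39, 1.07, 0], "dr": [0, 0, -0.087]},
  {"slide": [4.29, 1.45, 0], "dr": [0, 0, -0.087]},
  {"slide": [0, 0, 0], "dr": [0, 0, 0]},
  {"slide": [0, 0, 0], "dr": [0, 0, 0]},
])

```text
time: 5.35
ee_pos: [0.4847, 0.3537, 0.206]
orientation: [[-0.491, 0.871, -0.001], [0.871, 0.491, -0.001], [-0.0, -0.002, -1.0]]
wrist_force: [-0.3, -1.3, -1.9]
gripper_width: 0.0166
grasp_force: 88.3
```

Run:
```python
from h import *
st(); plan([.4858,.354,.193],29.5,1)
t=cams.get_image("top");s=cams.get_image("side"); st()
o=np.hstack([cv2.resize(t[220:300,220:300],(400,400),interpolation=cv2.INTER_CUBIC),cv2.resize(s[200:300,280:380],(400,400),interpolation=cv2.INTER_CUBIC)])
cv2.imwrite("pics/f.png",o[:,:,::-1])
for z in (.131,.107): print(((proj("side",[[.4858,.354,z],[.4858,.354,.104]])-[280,200]+.5)*4-.5).round())
```

```text
t 5.35 p [0.4847 0.3537 0.206 ] yaw 29.4 q [28.8 12.2 81.1 -0.  86.8 -0.7] F [-0.3 -1.3 -1.9] M [-0.02  0.01 -0.  ] w 0.0166 g 88.2656478881836
1: slide [-0.02, 0.12, 1.3] dr [-0.002, 0.0, -0.001]
t 5.45 p [0.4851 0.3532 0.2066] yaw 29.4 q [28.7 12.2 81.1 -0.  86.8 -0.7] F [-0.   0.2 -1.3] M [-0.06 -0.07 -0.04] w 0.0168 g 88.26473593711853
[[182. 189.]
 [181. 238.]]
[[181. 233.]
 [181. 238.]]
```

View pics/f.png

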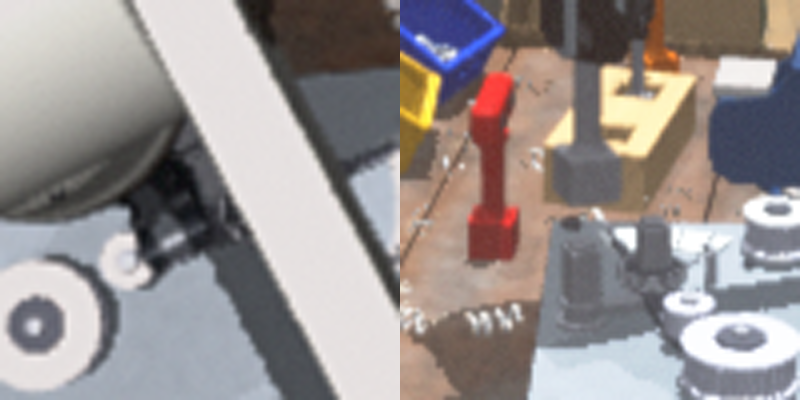

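The side view shows the key above the lock square, with the collar centre near crop column 588 and the lock near 582. I'll measure that offset from the pixel edges.

Run:
```python
from h import *
s0=cv2.imread("pics/side0.png",0); s=cv2.cvtColor(cams.get_image("side"),cv2.COLOR_RGB2GRAY)
np.set_printoptions(linewidth=200)
print("cols",np.arange(312,342))
print("lock"); 
for r in range(258,282,3): print(r,s0[r,312:342])
print("key")
for r in range(222,256,3): print(r,s[r,312:342])
P=lambda pts: proj("side",pts).round(2).tolist()
st(); print(P([[.4858,.354,.104],[.4858,.354,.085],[.4858,.354,.131],[.4858,.354,.165]]))
```

```text
cols [312 313 314 315 316 317 318 319 320 321 322 323 324 325 326 327 328 329 330 331 332 333 334 335 336 337 338 339 340 341]
lock
258 [158 162 162 161 159 161 221 223 221 212 208 207 212 225 226 224 223 226 251 251 181 209 252 253 253 253 241 134 114 147]
261 [145 145 145 151 158 181 219 217 189 226 186 227 236 229 210 188 179 207 209 215 228 128 132 151 196 251 238 130  97 116]
264 [149 150 156 162 158 217 221 217 161 105 117 167 147 131 117 114 114 131 189 220 224 220 206 173 161 155 124  97  99 116]
267 [143 146 157 159 165 219 221 217 159 103  98 113 115 113 109 112 116 124 185 218 221 216 163 185 161 124 142 139 127 126]
270 [161 162 162 172 221 222 221 218 164 103  96 111 113 110 111 114 110 124 185 219 222 219 209 185 129 152 157 120 122 162]
273 [162 161 158 159 218 224 221 217 161 103  94 113 113 114 112 112 109 120 166 219 223 220 180 171 190 185 196 151 124 122]
276 [167 163 162 184 219 221 222 211 159 174 152 151 151 172 193 183 168 128 138 199 193 169 166 165 155 147 138 127 119  90]
279 [158 155 149 216 223 219 221 228 160 107  98 101 104 100 100 102 102 120 122 127 1
[... 1072 characters left out ...]
 118 114  97  95  95  92  92 100 101  98  98 102 100 100  98  97 102 104 102 114 120 123 121 123 121 104]
249 [161 158 158 149 119 117 118 110 102  93  99 101 102 100 104 103 102 102 104 102 103 101 105 119 121 124 124 121 126 147]
252 [165 162 163 165 168 166 166 164 161 161 160 156 160 159 157 158 221 222 161 137 137 131 133 128 124 125 127 127 130 128]
255 [164 168 170 170 143 154 139 135 105  87  87  87  92 127 141 142 137 155 171 174 154 146 147 150 144 143 139 135 113 124]
t 5.5 p [0.4852 0.3531 0.2068] yaw 29.4 q [28.7 12.1 81.  -0.  86.8 -0.7] F [-0.4  0.5 -1.1] M [ 0.   -0.03  0.02] w 0.0164 g 88.26433539390564
[[324.99, 259.14], [324.93, 267.62], [325.08, 246.92], [325.19, 231.22]]
```

>>> step_arm([
  {"slide": [-0.24, 0.14, 1.0], "dr": [0, 0, 0]},
  {"slide": [0, 0, 1.1], "dr": [0, 0, 0]},
  {"slide": [0, 0, 0.3], "dr": [0, 0, 0]},
  {"slide": [0, 0, 0.3], "dr": [0, 0, 0]},
])

```text
time: 6.0
ee_pos: [0.4874, 0.3526, 0.1797]
orientation: [[-0.492, 0.871, -0.0], [0.871, 0.492, -0.0], [-0.0, -0.0, -1.0]]
wrist_force: [-0.1, 0.0, -0.8]
gripper_width: 0.0165
grasp_force: 88.3
```

>>> step_arm([
  {"slide": [0, 0, 0.2], "dr": [0, 0, 0]},
  {"slide": [0, 0, 0.2], "dr": [0, 0, 0]},
  {"slide": [0, 0, 0], "dr": [0, 0, 0]},
])

```text
time: 6.38
ee_pos: [0.4873, 0.3527, 0.1759]
orientation: [[-0.492, 0.871, -0.0], [0.871, 0.492, -0.0], [-0.0, -0.0, -1.0]]
wrist_force: [-0.7, -0.8, -2.1]
gripper_width: 0.0173
grasp_force: 88.3
```

```bash
python3 -c "
from h import *
st()"
```

```text
t 6.375 p [0.4873 0.3527 0.1759] yaw 29.5 q [28.6 13.1 83.4 -0.  83.4 -0.9] F [-0.7 -0.8 -2.1] M [ 0.01 -0.04  0.03] w 0.0173 g 88.2669746875763
```

>>> step_arm([
  {"slide": [0, 0, 0.3], "dr": [0, 0, 0]},
  {"slide": [0, 0, 0.3], "dr": [0, 0, 0]},
  {"slide": [0, 0, 0], "dr": [0, 0, 0]},
])

```text
time: 6.75
ee_pos: [0.4873, 0.3526, 0.1696]
orientation: [[-0.492, 0.871, -0.0], [0.871, 0.492, -0.0], [-0.0, -0.001, -1.0]]
wrist_force: [-0.5, 0.7, -1.8]
gripper_width: 0.0167
grasp_force: 88.3
```

>>> step_arm([
  {"slide": [0, 0, 0.3], "dr": [0, 0, 0]},
  {"slide": [0, 0, 0.3], "dr": [0, 0, 0]},
  {"slide": [0, 0, 0.1], "dr": [0, 0, 0]},
  {"slide": [0, 0, 0], "dr": [0, 0, 0]},
])

```text
time: 7.25
ee_pos: [0.4876, 0.3528, 0.1642]
orientation: [[-0.492, 0.871, 0.001], [0.871, 0.492, 0.001], [-0.0, 0.002, -1.0]]
wrist_force: [-2.6, -2.2, 12.5]
gripper_width: 0.0168
grasp_force: 90.5
```

Run:
```python
from h import *
st(); s=cams.get_image("side")
cv2.imwrite("pics/g.png",cv2.resize(s[200:300,280:380],(500,500),interpolation=cv2.INTER_CUBIC)[:,:,::-1])
```

```text
t 7.25 p [0.4876 0.3528 0.1642] yaw 29.5 q [28.6 13.5 84.4 -0.  82.  -0.9] F [-2.6 -2.2 12.5] M [-0.45  0.63 -0.02] w 0.0168 g 90.54245352745056
```

View pics/g.png

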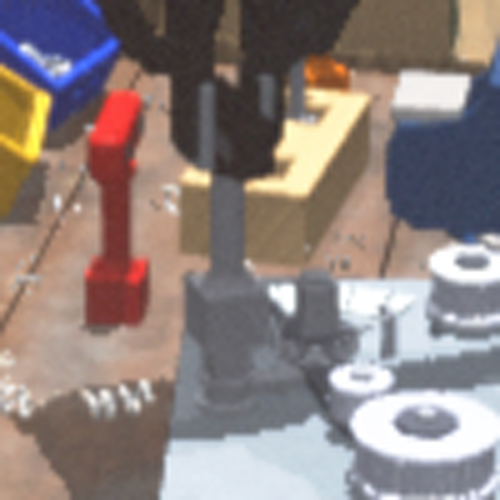

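The key is fully seated on the lock square: the collar covers it, with contact at the expected height. Now I turn it anticlockwise about the key axis.

>>> step_arm([
  {"slide": [0, 0.04, -0.1], "dr": [0, 0, -0.15]},
  {"slide": [0, 0.04, 0], "dr": [0, 0, -0.15]},
  {"slide": [0, 0.04, 0], "dr": [0, 0, -0.15]},
  {"slide": [0, 0.04, 0], "dr": [0, 0, -0.15]},
  {"slide": [0, 0.04, 0], "dr": [0, 0, -0.15]},
])

```text
time: 7.92
ee_pos: [0.4885, 0.354, 0.1643]
orientation: [[-0.955, 0.297, -0.0], [0.297, 0.955, -0.0], [0.0, -0.0, -1.0]]
wrist_force: [-3.7, -2.9, 6.2]
gripper_width: 0.0168
grasp_force: 89.4
```

```bash
python3 -c "
from h import *
st()"
```

```text
t 7.925 p [0.4885 0.354  0.1643] yaw 72.7 q [ 28.6  13.7  84.1  -0.   82.2 -44.1] F [-3.7 -2.9  6.2] M [-0.55  0.88 -0.1 ] w 0.0168 g 89.36443090438843
```

>>> step_arm([
  {"slide": [0.03, -0.02, 0], "dr": [0, 0, -0.15]},
  {"slide": [0, 0.04, 0], "dr": [0, 0, -0.15]},
  {"slide": [0, 0.04, 0], "dr": [0, 0, -0.15]},
  {"slide": [0, 0.04, 0], "dr": [0, 0, -0.15]},
  {"slide": [0, 0.04, 0], "dr": [0, 0, -0.15]},
])

```text
time: 8.55
ee_pos: [0.4884, 0.3551, 0.1643]
orientation: [[-0.901, -0.433, 0.0], [-0.433, 0.901, -0.001], [0.0, -0.001, -1.0]]
wrist_force: [-2.4, -4.8, 5.4]
gripper_width: 0.0162
grasp_force: 89.3
```

```bash
python3 -c "
from h import *
st()"
```

```text
t 8.55 p [0.4884 0.3551 0.1643] yaw 115.7 q [ 28.7  13.8  84.   -0.   82.2 -86.9] F [-2.4 -4.8  5.4] M [-1.19  0.31 -0.1 ] w 0.0162 g 89.28219437599182
```

>>> step_arm([
  {"slide": [0.05, -0.02, 0], "dr": [0, 0, -0.1]},
  {"slide": [0, 0.03, 0], "dr": [0, 0, -0.1]},
  {"slide": [0, 0, 0], "dr": [0, 0, 0]},
])

```text
time: 8.93
ee_pos: [0.488, 0.3552, 0.1643]
orientation: [[-0.801, -0.599, 0.001], [-0.599, 0.801, -0.0], [-0.0, -0.001, -1.0]]
wrist_force: [-0.4, -3.8, 5.7]
gripper_width: 0.017
grasp_force: 89.3
```

```bash
python3 -c "
from h import *
st()"
```

```text
t 8.925 p [0.488  0.3552 0.1643] yaw 126.8 q [ 28.8  13.7  84.1  -0.   82.2 -98.1] F [-0.4 -3.8  5.7] M [-0.88 -0.17  0.03] w 0.017 g 89.29151058197021
```

>>> step_arm([
  {"slide": [0, 0.02, 0], "dr": [0, 0, -0.08]},
  {"slide": [0, 0, 0], "dr": [0, 0, 0]},
])

```text
time: 9.18
ee_pos: [0.4879, 0.3553, 0.1643]
orientation: [[-0.751, -0.66, 0.001], [-0.66, 0.751, -0.0], [-0.0, -0.001, -1.0]]
wrist_force: [1.1, -4.9, 5.6]
gripper_width: 0.0165
grasp_force: 89.4
```

```bash
python3 -c "
from h import *
st()"
```

```text
t 9.175 p [0.4879 0.3553 0.1643] yaw 131.3 q [  28.8   13.7   84.1   -0.    82.2 -102.5] F [ 1.1 -4.9  5.6] M [-1.11 -0.19 -0.3 ] w 0.0165 g 89.4478189945221
```

>>> step_arm([
  {"slide": [0, 0.02, 0], "dr": [0, 0, -0.06]},
  {"slide": [0, 0, 0], "dr": [0, 0, 0]},
])

```text
time: 9.43
ee_pos: [0.4879, 0.3554, 0.1643]
orientation: [[-0.711, -0.703, 0.001], [-0.703, 0.711, -0.0], [-0.0, -0.001, -1.0]]
wrist_force: [1.6, -5.2, 5.4]
gripper_width: 0.0169
grasp_force: 89.6
```

```bash
python3 -c "
from h import *
st()"
```

```text
t 9.425 p [0.4879 0.3554 0.1643] yaw 134.7 q [  28.8   13.7   84.1   -0.    82.2 -105.9] F [ 1.6 -5.2  5.4] M [-1.14 -0.34 -0.61] w 0.0169 g 89.59383487701416
```

The torque rose to 0.6 N m at yaw 134.7°, so the screw is at its end stop. I back the key off within its play and lift it off.

>>> step_arm([
  {"slide": [0, -0.04, 0], "dr": [0, 0, 0.12]},
  {"slide": [0, -0.02, 0], "dr": [0, 0, 0.1]},
  {"slide": [0, 0, -0.5], "dr": [0, 0, 0]},
  {"slide": [0, 0, -1.0], "dr": [0, 0, 0]},
  {"slide": [0, 0, -1.5], "dr": [0, 0, 0]},
])

```text
time: 10.05
ee_pos: [0.4877, 0.3554, 0.1947]
orientation: [[-0.845, -0.534, -0.001], [-0.534, 0.845, -0.0], [0.0, 0.0, -1.0]]
wrist_force: [0.5, -0.1, -1.8]
gripper_width: 0.017
grasp_force: 88.3
```

>>> step_arm([
  {"slide": [0, 0, -0.6], "dr": [0, 0, 0]},
  {"slide": [0, 0, 0], "dr": [0, 0, 0]},
])

```text
time: 10.3
ee_pos: [0.488, 0.3555, 0.2006]
orientation: [[-0.845, -0.534, 0.001], [-0.534, 0.845, 0.0], [-0.001, -0.0, -1.0]]
wrist_force: [-0.1, -0.2, -2.5]
gripper_width: 0.0168
grasp_force: 88.4
```

Run:
```python
from h import *
st(); plan([.4557,.3205,.2],115.3,2)
s=cams.get_image("side");t=cams.get_image("top")
o=np.hstack([cv2.resize(s[210:310,290:390],(400,400),interpolation=cv2.INTER_CUBIC),cv2.resize(t[220:300,220:300],(400,400),interpolation=cv2.INTER_CUBIC)])
cv2.imwrite("pics/i.png",o[:,:,::-1])
```

```text
t 10.3 p [0.488  0.3555 0.2006] yaw 122.3 q [ 28.8  12.7  81.1   0.   86.1 -93.5] F [-0.1 -0.2 -2.5] M [ 0.03 -0.04  0.02] w 0.0168 g 88.3540427684784
1: slide [2.3, -0.61, 0.03] dr [0.0, 0.0, 0.061]
2: slide [2.26, -0.76, 0.03] dr [0.0, 0.0, 0.061]
```

View pics/i.png

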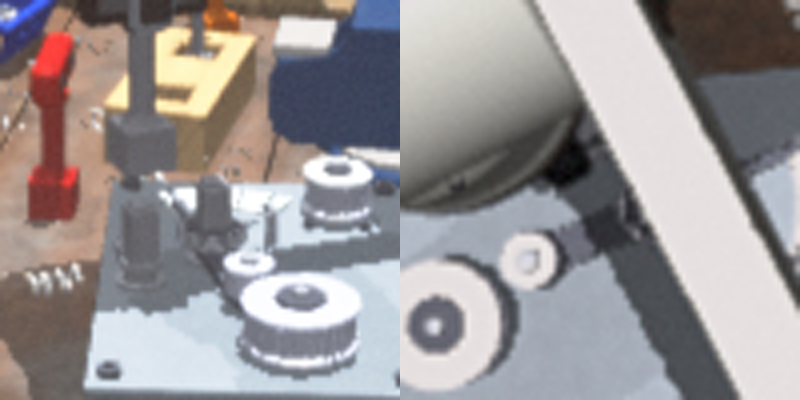

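The dog no longer points at the arm, so the lock is released. Next I move to the pivot square.

>>> step_arm([
  {"slide": [2.3, -0.61, 0], "dr": [0, 0, 0.061]},
  {"slide": [2.26, -0.76, 0], "dr": [0, 0, 0.061]},
  {"slide": [0, 0, 0], "dr": [0, 0, 0]},
  {"slide": [0, 0, 0.8], "dr": [0, 0, 0]},
  {"slide": [0, 0, 0], "dr": [0, 0, 0]},
])

```text
time: 11.02
ee_pos: [0.4555, 0.3204, 0.1908]
orientation: [[-0.904, -0.428, -0.002], [-0.428, 0.904, -0.001], [0.002, -0.0, -1.0]]
wrist_force: [-1.0, 0.1, -1.3]
gripper_width: 0.0168
grasp_force: 88.3
```

Run:
```python
from h import *
s=cams.get_image("side"); st(); plan([.4557,.3205,.186],115.3,1)
g=cv2.cvtColor(s,cv2.COLOR_RGB2GRAY); s0=cv2.imread("pics/side0.png",0)
np.set_printoptions(linewidth=200); print(np.arange(330,356))
for r in range(215,236,4): print(r,g[r,330:356])
print("pivot before")
for r in range(254,270,3): print(r,s0[r,330:356])
print(proj("side",[[.4536,.3195,.104],[.4536,.3195,.16]]).round(2).tolist())
cv2.imwrite("pics/j.png",s[:,:,::-1])
```

```text
t 11.075 p [0.4556 0.3205 0.1912] yaw 115.3 q [ 27.2   7.5  88.3  -0.   84.3 -88.1] F [-0.7  0.5 -1.4] M [0.07 0.09 0.  ] w 0.0166 g 88.33711266517639
1: slide [-0.01, -0.01, 0.52] dr [-0.0, -0.001, 0.0]
[330 331 332 333 334 335 336 337 338 339 340 341 342 343 344 345 346 347 348 349 350 351 352 353 354 355]
215 [ 85  75  75  74  78  78  84  73  70  64  90 101  96  65  62  62  67  77  76  77  95 135 149 150 153 155]
219 [242 241 240 238 234 232 233 168 106 100  98  96  97 102  99 104 106 171 230 233 235 237 236 214 161 136]
223 [240 236 223 190 141 129 138 130 126 114 117 101 101 103  98 100 118 214 240 241 238 176 108 107 146 160]
227 [240 241 241 242 244 244 244 242 243 240 187 110  97 100 102 101 120 217 220 134 103 100  99 109 143 148]
231 [159 172 182 178 188 188 205 206 211 229 155 103 103 100 100 100  95  95 101 100  99 102 103 113 132 133]
235 [232 228 212 210 209 184 177 231 240 239 157 105  99 100 102 102  97 100 101 102 102 109 133 151 152 153]
pivot before
254 [224 180 165 165 165 163 160 159 157 171 203 228 232 233 236 236 171 165 155 157 163 160 158 156 159 148]
257 [243 222 164 224 248 250 250 251 235 137 155 203 206 218 207 172 148 183 248 248 226 243 240 236 231 229]
260 [199 244 242 150 157 184 235 253 242 130  97 116 119 113 112 114 115 154 251 221 252 254 254 254 254 253]
263 [201 220 217 205 148 133 148 189 156 104 101 113 114 114 111 113 117 131 214 217 220 226 222 220 198 194]
266 [187 218 222 216 177 212 157 138 142 131 108 115 116 116 117 115 117 132 141 156 173 219 202 220 216 215]
269 [186 219 222 216 167 154 126 168 206 133 125 144 172 182 168 123 146 198 188 184 174 156 216 221 220 217]
[[342.81, 253.49], [343.3, 228.38]]
```

The key's shank (columns 340 to 346.5) lines up with the pivot square (338.7 to 347.2), so I lower it.

>>> step_arm([
  {"slide": [0, 0, 0.6], "dr": [0, 0, 0]},
  {"slide": [0, 0, 0.3], "dr": [0, 0, 0]},
  {"slide": [0, 0, 0.3], "dr": [0, 0, 0]},
  {"slide": [0, 0, 0.3], "dr": [0, 0, 0]},
  {"slide": [0, 0, 0], "dr": [0, 0, 0]},
])

```text
time: 11.7
ee_pos: [0.4555, 0.3203, 0.1768]
orientation: [[-0.904, -0.427, -0.0], [-0.427, 0.904, -0.0], [0.0, -0.0, -1.0]]
wrist_force: [-0.3, 0.3, -2.2]
gripper_width: 0.0166
grasp_force: 88.3
```

```bash
python3 -c "
from h import *
st()"
```

```text
t 11.7 p [0.4555 0.3203 0.1768] yaw 115.3 q [ 27.2   7.9  89.5  -0.   82.6 -88.1] F [-0.3  0.3 -2.2] M [ 0.01  0.02 -0.  ] w 0.0166 g 88.33673000335693
```

>>> step_arm([
  {"slide": [0, 0, 0.3], "dr": [0, 0, 0]},
  {"slide": [0, 0, 0.3], "dr": [0, 0, 0]},
  {"slide": [0, 0, 0], "dr": [0, 0, 0]},
])

```text
time: 12.08
ee_pos: [0.4555, 0.3203, 0.1707]
orientation: [[-0.904, -0.427, -0.0], [-0.427, 0.904, -0.0], [0.001, -0.0, -1.0]]
wrist_force: [0.3, -0.6, -1.6]
gripper_width: 0.0167
grasp_force: 88.3
```

>>> step_arm([
  {"slide": [0, 0, 0.3], "dr": [0, 0, 0]},
  {"slide": [0, 0, 0.3], "dr": [0, 0, 0]},
  {"slide": [0, 0, 0.2], "dr": [0, 0, 0]},
  {"slide": [0, 0, 0], "dr": [0, 0, 0]},
])

```text
time: 12.58
ee_pos: [0.4558, 0.3204, 0.1642]
orientation: [[-0.904, -0.427, 0.001], [-0.427, 0.904, 0.001], [-0.001, -0.0, -1.0]]
wrist_force: [-3.5, -1.9, 13.8]
gripper_width: 0.0165
grasp_force: 90.8
```

```bash
python3 -c "
from h import *
st()"
```

```text
t 12.575 p [0.4558 0.3204 0.1642] yaw 115.3 q [ 27.2   8.3  90.6  -0.   81.1 -88.1] F [-3.5 -1.9 13.8] M [-0.44  0.79 -0.07] w 0.0165 g 90.78429937362671
```

Fully seated on the pivot square. Now I turn it clockwise.

>>> step_arm([
  {"slide": [0, -0.03, -0.05], "dr": [0, 0, 0.15]},
  {"slide": [0, -0.03, 0], "dr": [0, 0, 0.15]},
  {"slide": [0, -0.03, 0], "dr": [0, 0, 0.15]},
  {"slide": [0, -0.03, 0], "dr": [0, 0, 0.15]},
  {"slide": [0, 0, 0], "dr": [0, 0, 0]},
])

```text
time: 13.2
ee_pos: [0.4557, 0.3194, 0.1642]
orientation: [[-0.987, 0.16, 0.0], [0.16, 0.987, 0.001], [-0.0, 0.001, -1.0]]
wrist_force: [-3.9, 1.0, 8.7]
gripper_width: 0.0167
grasp_force: 89.9
```

```bash
python3 -c "
from h import *
st()"
```

```text
t 13.2 p [0.4557 0.3194 0.1642] yaw 80.8 q [ 27.1   8.2  90.6   0.   81.1 -53.7] F [-3.9  1.   8.7] M [0.01 0.97 0.18] w 0.0167 g 89.91071820259094
```

>>> step_arm([
  {"slide": [0, -0.02, 0], "dr": [0, 0, 0.1]},
  {"slide": [0, -0.02, 0], "dr": [0, 0, 0.1]},
  {"slide": [0, 0, 0], "dr": [0, 0, 0]},
  {"slide": [0, 0, 0], "dr": [0, 0, 0]},
])

```text
time: 13.7
ee_pos: [0.4556, 0.3191, 0.1642]
orientation: [[-0.936, 0.351, 0.0], [0.351, 0.936, 0.001], [-0.0, 0.001, -1.0]]
wrist_force: [-4.4, 0.3, 8.9]
gripper_width: 0.0165
grasp_force: 89.9
```

Run:
```python
from h import *
s=cams.get_image("side");t=cams.get_image("top"); st()
s0=cv2.imread("pics/side0.png")[:,:,::-1]
z=lambda im,r,c,h,w:cv2.resize(im[r:r+h,c:c+w],(400,300),interpolation=cv2.INTER_CUBIC)
o=np.vstack([np.hstack([z(s,240,320,60,80),z(s0,240,320,60,80)]),np.hstack([z(t,225,240,75,100),z(cv2.imread("pics/top0.png")[:,:,::-1],225,240,75,100)])])
cv2.imwrite("pics/k.png",o[:,:,::-1])
pv=np.array([.4536,.3195])
for a in (0,.4,.5,.6,.7):
    q=np.radians(-64.5)-a; P=np.array([[*(pv+.083*np.array([np.cos(q),np.sin(q)])),.066]])
    q2=q+np.pi; I=np.array([[*(pv+.062*np.array([np.cos(q2),np.sin(q2)])),.085]])
    print(a,"side tip",((proj("side",P)-[320,240]+.5)*5-.5).round(0),"idler",((proj("side",I)-[320,240]+.5)*5-.5).round(0),"top tip",((proj("top",P)-[240,225]+.5)*4-.5).round(0),"idler",((proj("top",I)-[240,225]+.5)*4-.5).round(0))
```

```text
t 13.8 p [0.4556 0.3192 0.1642] yaw 69.5 q [ 27.1   8.2  90.7   0.   81.1 -42.4] F [-4.3  1.   9.1] M [0.22 0.97 0.25] w 0.0166 g 89.88356709480286
0 side tip [[56. 76.]] idler [[164. 173.]] top tip [[261.  84.]] idler [[ 24. 191.]]
0.4 side tip [[129.  73.]] idler [[103. 175.]] top tip [[274. 140.]] idler [[ 15. 148.]]
0.5 side tip [[148.  75.]] idler [[ 88. 174.]] top tip [[274. 155.]] idler [[ 15. 137.]]
0.6 side tip [[166.  77.]] idler [[ 72. 172.]] top tip [[272. 169.]] idler [[ 16. 126.]]
0.7 side tip [[184.  79.]] idler [[ 58. 170.]] top tip [[269. 184.]] idler [[ 19. 115.]]
```

View pics/k.png

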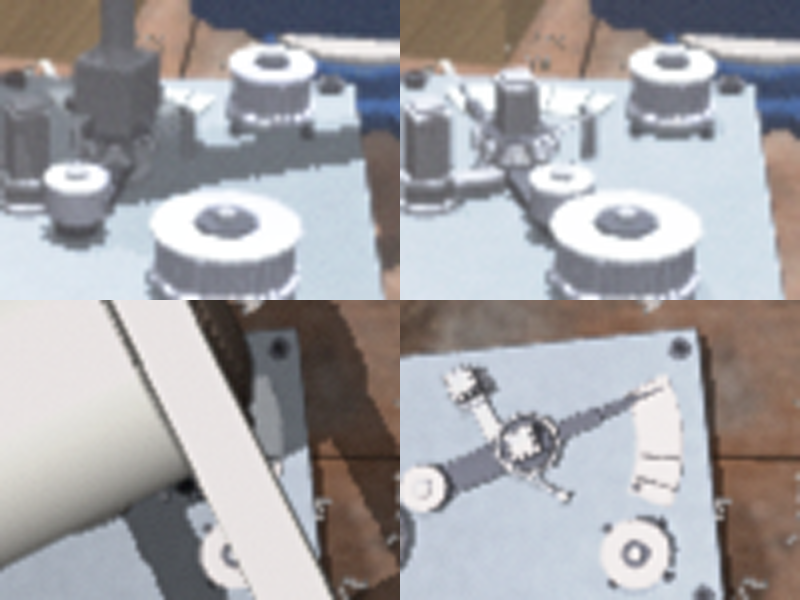

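The idler is at side-crop (78,178), between the predictions for 0.5 (85) and 0.6 (69), so the arm stands at about 0.55. I nudge it to the middle of the band.

>>> step_arm([
  {"slide": [0, -0.01, 0], "dr": [0, 0, 0.05]},
  {"slide": [0, 0, 0], "dr": [0, 0, 0]},
  {"slide": [0, 0, 0], "dr": [0, 0, 0]},
  {"slide": [0, 0, 0], "dr": [0, 0, 0]},
])

```text
time: 14.3
ee_pos: [0.4556, 0.3191, 0.1642]
orientation: [[-0.918, 0.397, 0.0], [0.397, 0.918, 0.001], [-0.0, 0.001, -1.0]]
wrist_force: [-4.0, 1.0, 8.7]
gripper_width: 0.0162
grasp_force: 89.9
```

Run:
```python
from h import *
s=cams.get_image("side"); st()
s0=cv2.imread("pics/side0.png")[:,:,::-1]
def cen(im,c0,c1):
    g=cv2.cvtColor(np.ascontiguousarray(im),cv2.COLOR_RGB2GRAY)[270:280,c0:c1].astype(int); m=g>236; ys,xs=np.nonzero(m); return xs.min()+c0,xs.max()+c0,ys.min()+270,ys.max()+270
print("now",cen(s,326,345),"start",cen(s0,344,362))
pv=np.array([.4536,.3195])
for a in (0,.5,.55,.6,.65,.7):
    q=np.radians(115.3)-a; print(a,proj("side",[[*(pv+.062*np.array([np.cos(q),np.sin(q)])),.085]]).round(1))
cv2.imwrite("pics/l.png",s[:,:,::-1])
g=cv2.cvtColor(s,cv2.COLOR_RGB2GRAY); np.set_printoptions(linewidth=200); print(g[276:288:3,322:348]); print(cv2.cvtColor(np.ascontiguousarray(s0),cv2.COLOR_RGB2GRAY)[276:288:3,340:364])
```

```text
t 14.35 p [0.4556 0.3191 0.1642] yaw 66.6 q [ 27.    8.2  90.7   0.   81.1 -39.6] F [-2.8  1.6  8.1] M [0.23 1.02 0.31] w 0.0167 g 89.88321661949158
now (np.int64(328), np.int64(339), np.int64(273), np.int64(277)) start (np.int64(346), np.int64(361), np.int64(273), np.int64(279))
0 [[352.3 274.2]]
0.5 [[337.  274.3]]
0.55 [[335.5 274.2]]
0.6 [[334. 274.]]
0.65 [[332.5 273.8]]
0.7 [[331.1 273.5]]
[[151 162 182 182 201 178 242 254 254 254 253 253 253 254 254 254 254 240 143 105  96  80  83 106 108 108]
 [102 103 104 105 104 106 123 129 136 145 146 148 147 147 144 142 138 130 128  95  90 109 114 116 115 116]
 [166 171 172 164 160 147 132 129 134 137 139 142 142 142 142 141 135 128 118 135 205 210 213 213 212 212]
 [228 229 228 228 224 173 135 105  86  87  90  90  98  89  82  85  96 129 207 214 213 214 211 213 210 211]]
[[119  90 100 141 151 156 219 253 254 254 252 241 237 226 252 254 254 253 227 221 224 223 221 222]
 [203 169 131  92  97 141 119 122 130 139 143 154 163 169 181 221 227 251 252 254 254 254 253 253]
 [221 222 223 220 182 112 116 122 129 132 168 250 254 254 254 254 254 254 254 233 181 162 155 187]
 [223 223 222 222 217 196 130  97  87 112 221 254 254 254 254 254 254 254 251 157 121 133 148 146]]
```

The idler centre is at column 333.6 and the start-corrected prediction for 0.60 rad is 333.5. The pointer is therefore mid-band, with the key seated and still gripped.

```bash
python3 -c "
from station import env
print(env.close_job())"
```

```text
the job is handed in; nothing more can be done
None
```

The job is handed in: I turned the lock screw anticlockwise to its end stop with the larger key, and that key, still gripped and fully on the pivot square, holds the tensioner at about 0.60 rad; the camera could not see the pointer and its lines, so I judged it mid-band from the idler's position.

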